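Open the light slide of an inverted microscope to its click stop

TASK

The stiff light slide under the inverted microscope's lamp head has been left pushed in, so no light reaches the well plate on the stage. Pull it out by its end grip until it drops into its click stop, and leave it seated in the click with your hand off it. Do not knock the lamp head, and leave the well plate and the things on the bench as they stand.

Things in the scene. Friction and masses are not known exactly. Their poses are not given: they have to be found in the camera images.
- microscope: Inverted microscope fixed to the bench: white foot and pillar, black stage and viewing head; 0.25 x 0.5 x 0.5 m. Origin on the bench, on the optical axis. z up, +y to the pillar, -y to the eyepieces (reach to y = -295 mm, 365 mm high), -x to the side where the slide's grip sticks out (roughly towards the robot). Stage 250 mm along x, 185 mm along y, top 195 mm above the bench.
- lamp_head: All that the pillar carries above the stage, fixed, frame as the microscope's: white lamp house (90 mm diameter, top 496 mm); under it the black carrier plate overhanging the slide (x to -66 mm, y +-42 mm, underside 355 mm and top 367 mm above the bench), so the grip is reached tilted, from its outer side; black condenser (62 mm diameter, 255 to 355 mm).
- slide_grip (a point): Centre of the slide's ribbed aluminium grip block, 30 mm along x, 40 mm along y, 14 mm high, 285 mm above the bench; axes as the microscope's. It ends a level steel bar 34 mm wide, 6 mm thick. Fully in, it lies at x = -72 mm in the microscope's frame; it starts 0 to 15 mm out, and pulling out moves it along the microscope's -x.
- guide_mouth (a point): Where the slide's bar leaves the condenser: centre of the guide's outer face, x = -36 mm in the microscope's frame, 285 mm above the bench. Sliding takes about 7 N all along; the slide stays where it is left. Hard stop 65 mm out from fully in.
- click (a joint): Drop of the click stop's sprung ball into the notch in the slide's edge, m: 0 on the plain edge, about 0.0019 with the slide seated. The click lies 34 to 46 mm out from fully in; where exactly was set at assembly and differs between microscopes. The slide eases and draws itself in over the last 1 mm; leaving the click, either way, takes about 20 N.
- well_plate: Clear 12-well plate with lid, 128 x 86 x 21 mm, loose on the stage under the condenser. Origin at the centre of its underside.
- flask: Clear culture flask standing upright on the bench, 42 x 85 mm, 156 mm high with its blue cap, loose. Origin at the centre of its underside, z up.
- reagent_bottle: Glass reagent bottle with blue cap standing on the bench, 80 mm diameter, 170 mm high, loose. Origin at the centre of its underside, z up.
- tip_box: Open box of pipette tips lying on the bench, 122 x 84 x 51 mm, loose. Origin at the centre of its underside.

How it is judged (in metres and radians):
At the end, for the whole second after the job is handed in: The slide is seated in its click stop (the ball has dropped at least 1.3 mm of its 1.9 mm; the slide is 31 to 49 mm out) and is let go; the well plate is within 10 mm and the flask, bottle and tip box within 20 mm of where they stood (value of joint click above 0.0013 m and x of slide_grip in the frame of microscope between -0.121 and -0.103 m and distance of well_plate from where it was at the start of the episode below 0.01 m and distance of each of flask, reagent_bottle, tip_box from where it was at the start of the episode below 0.02 m); the robot touches nothing.
It fails at once if the lamp head is knocked (struck or pressed with more than 15 N) (contact force between lamp_head and anything else above 15 N).
It fails at once if the well plate is shoved more than 15 mm (distance of well_plate from where it was at the start of the episode above 0.015 m).
It fails at once if the flask or the bottle is tipped (angle between any of flask, reagent_bottle's own z axis and vertical above 0.4 rad).
It also fails if it takes over 45 s, if anything falls off the work surface, if the arm or the gripper's body presses on something with over 40 N, if the wrist force passes 120 N, or if a joint passes its speed limit or range.

ROBOT

A 6-joint arm with a two-finger parallel gripper is mounted at the origin on the work surface. World frame = base frame: x ahead of the robot, y to its left, z up, the work surface at z = 0. Lengths are in mm, angles in rad, forces in N, time in s.
With the tool pointing down it reaches from about 400 to 925 mm from the base axis. Payload 12.5 kg.
Tool frame: the origin (TCP) lies at the centre of the arm's flange, where the gripper is bolted on; the fingertips stand 190 mm ahead of it and the grasp point (between the pads) lies 171 mm ahead of it; z points along the fingers, y is the line along which they close (so a half turn about z gives the same grasp; the last joint's range is limited). The gripper opens to 95 mm and grips with 3 to 60 N. Pads are 20 mm wide; open, the fingers measure 119 mm over their backs; the gripper's body (75 mm by 180 mm) begins 59 mm behind the grasp point.
Start: joints at [1.037, 0.491, 1.559, -0, 1.092, -0.106], TCP at [259.271, 568.686, 404.761] pointing down, gripper open.
Joint ranges: [-3.1, 3.1], [-0.84, 2.19], [0.05, 2.79], [-1.13, 4.28], [0.06, 2.93], [-2.69, 2.69]. Speed limits (rad/s): [2.22, 2.22, 2.79, 3.14, 3.14, 3.14].

INTERFACE

Orientations are given as [roll, pitch, yaw] about the fixed x, y, z axes, in that order (R = Rz(yaw) Ry(pitch) Rx(roll)).
In Python, from cell import env, read_camera, search_frame, cut_out gives the robot as it stands. The module is installed in compiled form; this text tells all that it offers.
- The arm moves only by the tool move_arm, never from a script. Its argument "commands" is a list of rows, each a list of 3 entries, a list of its own where there are three numbers: the shift along the world's x, y, z normalised to -1 to 1, where 1 is 0.03 m, then the turn about the world's z normalised to -1 to 1, where 1 is 0.08 rad, then the opening, from -1 (shut) to 1 (fully open), so that 0 is half open. A call has 1 to 20 rows; each row shifts and turns the commanded pose from where the row before left it; what a row does not reach is not made up. A row lasts 1/12 s, in which the tool goes at most 41.7 mm and 7.16 degrees, less where a joint would pass 70% of its speed; a pose out of reach is approached as far as the arm can. A call with a number of a shift or a turn outside -1 to 1 is refused whole. A call with a gripper value outside its range is refused whole. The fingers move at their own pace and stop on an object; the grip force is fixed at half the most. Time passes only in rows, so rows that do not move let the fingers close. It gives the time, the measured TCP pose, the force, the opening and the grip force at its end, in the units of the state.
- env.state(): the state, without advancing time (a new reading comes with each control period).
- read_camera(name): name is "side" or "top" or "wrist"; returns a dict with "image" (400x640x3 uint8, red, green, blue), "fx", "fy", "cx", "cy" (pixels), "rvec" (rotation vector, rad) and "tvec" (3), from world to camera coordinates, as OpenCV has them. Camera axes: x right, y down, z forward; pixel columns grow to the right and rows downward; lengths in mm; the calibration is good to about 2 mm. The wrist camera is an equidistant fisheye: a pixel r from the principal point sees the ray r / f radians off the axis. A picture is of the moment at which its call begins. There is no depth.
- env.job_done(): hands the job in; it is judged then, once.
Trained networks look in a picture, given as the dict that the camera call returned (one of the last four; its "shot" number tells which), for a name from the list of things; names that differ only in an ending like _2 or _b are one class to them, and where a whole thing is asked for, a point or a joint stands for the part that bears it (a point fixed in the world has none). Each returns a list of dicts, best first, with "confidence" (0 to 1); they miss things now and then, are a little off and sometimes report something else, mostly with a low value. They report only what shows in the picture. A call takes as long as a camera call.
- search_frame(thing, picture): "at" ([column, row] in pixels, amid what is visible of it).
- cut_out(thing, picture): "region" (400x640 bool, what is visible of it) and "at" ([column, row] in pixels, amid what is visible of it).
The state is a dict: "t": time; "joints": joint angles; "qvel": joint speeds; "tau": joint torques, N m; "eef_pos": TCP position; "tcp_rot": TCP orientation; "ft_force": force on the tool from outside, world axes, zero at the start; "moment": the same for the moment, N m; "opening": opening from 0.0 (shut) to 1.0 (fully open); "grip_force": force on a finger pad.
Only numpy, scipy, OpenCV 4.12 (cv2) and the standard library are available. Lean on these libraries where they do the work, as an engineer would, in place of code of your own. Each camera call takes 0.05 s, during which the arm holds its last target. There are 200 camera calls.

## Working session

There is one attempt and no reset: what is moved stays moved. The work goes in short steps, Python scripts to look and compute and a tool call to move; the robot and the scene stay as the last step left them, time stands still between calls to the robot, and variables do not carry over. Pictures are saved under pics/ and viewed, at most 10 in all, crops included, and the job is handed in when it is done.

Besides the shell and the picture viewer there is one more tool, called after "Request:" in YAML: its name, and indented under it one key for each argument. move_arm: Moves the arm, as the interface text tells. Its arguments: {"type":"object","properties":{"commands":{"type":"array","items":{"type":"array"}}},"required":["commands"]}

```bash
mkdir -p pics; cat > h.py <<'E'
from cell import env, read_camera, search_frame, cut_out
import numpy as np, cv2
def ray(c,px):
    R=cv2.Rodrigues(np.array(c["rvec"],float))[0]; t=np.array(c["tvec"],float).ravel()
    return -R.T@t, R, (px[0]-c["cx"])/c["fx"], (px[1]-c["cy"])/c["fy"]
def line(c,px,fish=False):
    o,R,a,b=ray(c,px)
    if fish:
        r=np.hypot(a,b); d=np.array([a/r*np.sin(r),b/r*np.sin(r),np.cos(r)]) if r>0 else np.array([0,0,1.])
    else: d=np.array([a,b,1.])
    d=R.T@d; return o,d/np.linalg.norm(d)
def tri(ls):
    A=np.zeros((3,3));B=np.zeros(3)
    for o,d in ls:
        P=np.eye(3)-np.outer(d,d);A+=P;B+=P@o
    return np.linalg.solve(A,B)
def atz(l,z): o,d=l; return o+d*(z-o[2])/d[2]
E
python3 - <<'E'
from h import *
print(env.state())
for n in ["side","top","wrist"]:
    c=read_camera(n); cv2.imwrite(f"pics/{n}0.png",c["image"][:,:,::-1])
    print(n,c["fx"],c["cx"],c["cy"],line(c,(c["cx"],c["cy"])))
    for th in ["slide_grip","lamp_head","microscope","well_plate","flask","reagent_bottle","tip_box"]:
        for r in search_frame(th,c)[:1]:
            l=line(c,r["at"],n=="wrist"); print(th,np.round(r["at"]),round(r["confidence"],2),np.round(atz(l,285),0), np.round(atz(l,0),0))
E
```

```text
{'t': 0.0, 'joints': array([ 1.03738431e+00,  4.91617572e-01,  1.55948814e+00,  2.34458903e-05,
        1.09166462e+00, -1.05578871e-01]), 'qvel': array([ 8.95377879e-04, -7.51640283e-05,  8.83704190e-04,  1.21116804e-03,
       -2.37335423e-05, -2.35915355e-03]), 'tau': array([ 1.29396176e-05, -6.12652731e+01, -2.58181858e+01,  6.93122554e-02,
        4.81949584e-02, -1.28670167e-04]), 'eef_pos': array([259.26310411, 568.65654021, 404.11224666]), 'tcp_rot': array([-3.14042373e+00, -1.44783839e-04,  2.71374860e+00]), 'ft_force': array([-0.47237681,  0.82826343,  0.13308288]), 'moment': array([ 0.01439013, -0.00466689, -0.02334795]), 'grip_force': 0.0, 'opening': 0.9999826069845055}
side 379.33475641827596 322.7230391502444 200.41129155350256 (array([ 210.88529194,  -20.09156675, 1144.52065703]), array([ 0.29432458, -0.01722681, -0.95555025]))
slide_grip [280. 162.] 0.68 [577.  65. 285.] [699.  93.   0.]
lamp_head [265. 117.] 0.67 [704. 102. 285.] [867. 142.   0.]
microscope [277. 138.] 0.95 [643.  72. 285.] [786. 102.   0.]
well_plate [272. 155.] 0.66 [599.  83. 285.] [728. 117.   0.
[... 335 characters left out ...]
 3.70146372e-05, -9.97240350e-01]))
slide_grip [289. 179.] 0.52 [567.  49. 285.] [602.  68.   0.]
lamp_head [269. 142.] 0.78 [673. 103. 285.] [733. 135.   0.]
microscope [289. 152.] 0.84 [644.  49. 285.] [697.  68.   0.]
flask [209. 243.] 0.75 [392. 279. 285.] [387. 351.   0.]
reagent_bottle [418. 247.] 0.8 [ 366. -306.  285.] [ 355. -370.    0.]
tip_box [424. 186.] 0.75 [ 537. -331.  285.] [ 565. -400.    0.]
wrist 309.70691628693146 320.7911664515298 200.93642000735412 (array([193.47680946, 598.9694173 , 386.06797831]), array([ 0.23736625, -0.10833599, -0.96536033]))
flask [226. 318.] 0.94 [248. 531. 285.] [401. 341.   0.]
reagent_bottle [ 18. 368.] 0.7 [246. 293. 285.] [ 393. -571.    0.]
```

View pics/side0.png

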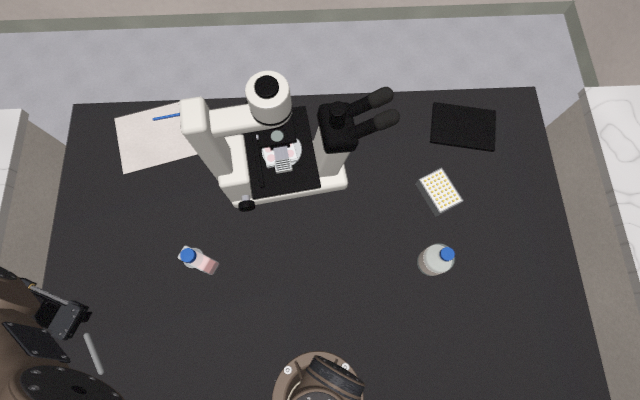

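View pics/top0.png

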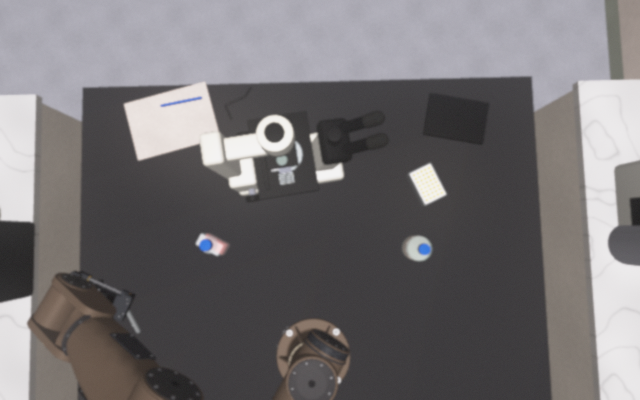

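The side view shows the microscope with its pillar to world +y. The grip is at about (284,165), with the lamp house top at (268,87). In the top view the grip is at about (287,178) and the lamp top at (275,134). I'll zoom in on both.

```bash
python3 - <<'E'
from h import *
o=[]
for n,(x,y) in {"side":(180,60),"top":(195,90)}.items():
    im=cv2.imread(f"pics/{n}0.png")[y:y+150,x:x+200]
    o.append(cv2.resize(im,None,fx=4,fy=4,interpolation=cv2.INTER_CUBIC)[:600,:800] if n=="side" else cv2.resize(im[20:120,50:150],None,fx=6,fy=6,interpolation=cv2.INTER_CUBIC))
    cv2.imwrite(f"pics/{n}c.png",o[-1])
E
```

```text
(no output)
```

View pics/sidec.png

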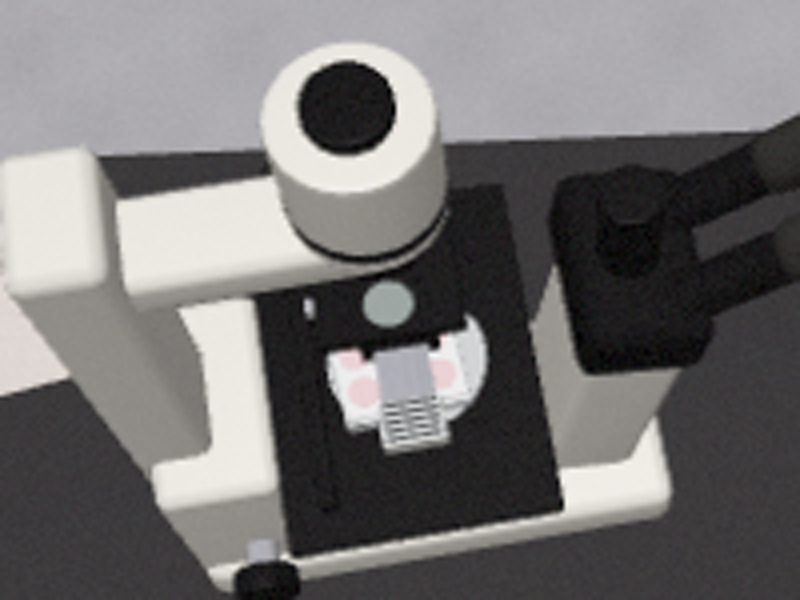

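View pics/topc.png

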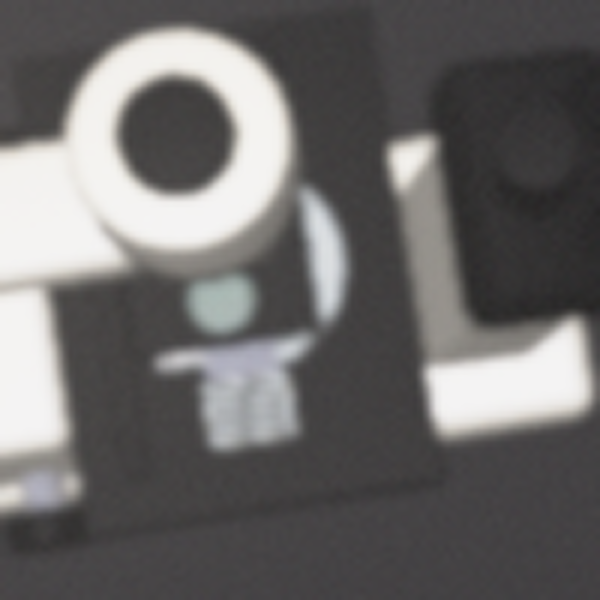

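```bash
python3 - <<'E'
from h import *
cs=read_camera("side");ct=read_camera("top")
S=lambda u,v:((u+.5)/4-.5+180,(v+.5)/4-.5+60)
T=lambda u,v:((u+.5)/6-.5+245,(v+.5)/6-.5+110)
def P(s,t,z,name):
    a=atz(line(cs,S(*s)),z) if s else None; b=atz(line(ct,T(*t)),z) if t else None
    print(name,a if a is None else a.round(1)[:2],b if b is None else b.round(1)[:2], tri([line(cs,S(*s)),line(ct,T(*t))]).round(1) if s and t else '')
P((347,107),(178,135),496,"lamp")
P((388,447),(210,450),292,"outL");P((449,436),(300,437),292,"outR")
P((380,400),(200,375),292,"inL");P((440,392),(290,365),292,"inR")
P((290,556),None,195,"stFL");P((563,508),(442,487),195,"stFR");P((502,185),(378,8),195,"stBR")
P(None,(15,65),195,"stBL")
P((388,303),(222,303),367,"disc")
P((468,318),None,367,"plateOR")
for c,n in ((cs,"s"),(ct,"t")):
  for th in ("slide_grip","guide_mouth","lamp_head"):
    for r in cut_out(th,c)[:1]:
      m=r["region"]; ys,xs=np.nonzero(m); print(n,th,r["confidence"],m.sum(),xs.min(),xs.max(),ys.min(),ys.max(),r["at"], cv2.minAreaRect(np.c_[xs,ys].astype(np.float32)))
E
```

```text
lamp [650.5  68.4] [652.4  67.9] [653.4  68.6 491.8]
outL [551.5  72.1] [550.  76.] [549.5  73.6 296.8]
outR [557.   35.2] [555.   33.6] [554.1  34.  299. ]
inL [582.4  76.6] [585.6  80. ] [587.2  79.5 280.7]
inR [586.   40.1] [589.2  37.6] [590.6  39.5 281.6]
stFL [516.5 147.4] None 
stFR [541.8 -32.7] [538.9 -32.3] [537.8 -32.5 206.6]
stBR [ 7.86e+02 -2.00e-01] [786.5  -5.9] [787.1  -3.  193.1]
stBL None [761.8 180.8] 
disc [608.9  63.1] [606.8  62.7] [605.8  62.3 373.2]
plateOR [597.6  18.1] None 
s slide_grip 0.72 376 273 292 147 171 [279.6, 161.9] ((281.6176452636719, 159.47059631347656), (26.436382293701172, 16.00735092163086), 75.96376037597656)
s guide_mouth 0.68 4202 210 296 71 148 [261.1, 114.3] ((250.40992736816406, 111.88926696777344), (77.77739715576172, 83.55738067626953), 82.47618103027344)
s lamp_head 0.92 4070 209 295 71 148 [261.8, 115.9] ((250.2457275390625, 111.5887451171875), (77.64100646972656, 82.72360229492188), 83.2901611328125)
t slide_grip 0.69 189 279 292 167 183 [285.8, 178.1] ((285.5299377441406, 174.70999145507812), (15.414929389953613, 13.01076602935791), 81.8698959350586)
t guide_mouth 0.87 2626 224 297 115 170 [267.9, 143.6] ((259.98077392578125, 144.4038543701172), (54.128055572509766, 70.79792785644531), 78.69007110595703)
t lamp_head 0.6 2586 223 298 115 169 [270.8, 142.7] ((259.295654296875, 143.9727020263672), (53.20330810546875, 71.37222290039062), 80.90972137451172)
```

The microscope axis is at about (651.5, 68) with yaw about 0.125. The grip's outer edge is at about x_m = -99, so the slide is roughly 12 mm out. A vertical grasp just outside the carrier plate should still overlap the grip by a few millimetres. I'll move to a standoff.

Request:
move_arm:
  commands:
    - [[0.3,-0.5,0.8],0.38,1]
    - [[0.45,-0.95,0.7],0.38,1]
    - [[0.45,-0.95,0.5],0.38,1]
    - [[0.45,-0.95,0.3],0.38,1]
    - [[0.45,-0.95,0.3],0.38,1]
    - [[0.45,-0.95,0.3],0.38,1]
    - [[0.45,-0.95,0.3],0.38,1]
    - [[0.45,-0.95,0],0.38,1]
    - [[0.45,-0.95,0],0.38,1]
    - [[0.45,-0.95,0],0.38,1]
    - [[0.45,-0.95,0],0.38,1]
    - [[0.45,-0.95,0],0.38,1]
    - [[0.45,-0.95,0],0.38,1]
    - [[0.45,-0.95,0],0.38,1]
    - [[0.45,-0.95,0],0.38,1]
    - [[0.45,-0.95,0],0.38,1]
    - [[0.45,-0.95,0],0.38,1]
    - [[0.45,-0.95,0],0.38,1]
    - [[0,-0.5,0],0.07,1]
    - [[0,0,0],0,1]

```text
t: 3.27
eef_pos: [498.3, 51.8, 500.6]
tcp_rot: [-3.141, -0.0, -3.019]
ft_force: [-0.0, 0.7, -1.2]
opening: 1.004
grip_force: 0.0
```

```bash
python3 - <<'E'
from h import *
print(env.state()["eef_pos"],env.state()["tcp_rot"])
c=read_camera("wrist"); cv2.imwrite("pics/w1.png",c["image"][:,:,::-1])
print(line(c,(c["cx"],c["cy"])))
for th in ["slide_grip","lamp_head"]:
    for r in cut_out(th,c)[:1]:
        ys,xs=np.nonzero(r["region"]);print(th,r["at"],r["confidence"],xs.min(),xs.max(),ys.min(),ys.max(),atz(line(c,r["at"],True),292))
E
```

```text
[498.26650633  51.8084359  500.5577263 ] [-3.14128495e+00 -3.35909183e-04 -3.01910981e+00]
(array([426.44740956,  42.93933226, 481.87519468]), array([ 0.25837961,  0.03059487, -0.96555887]))
slide_grip [318.8, 313.5] 0.62 290 343 299 327 [563.097919    58.07633405 292.        ]
```

View pics/w1.png

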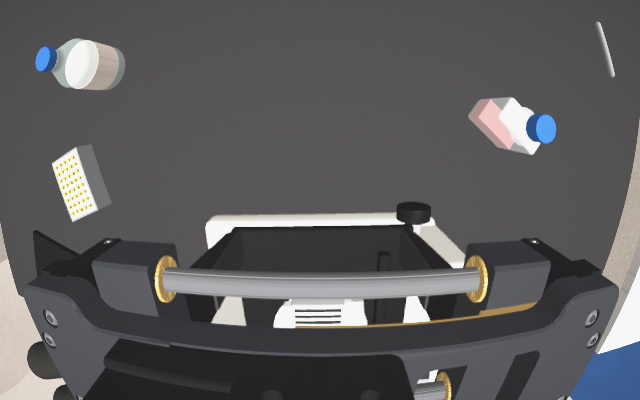

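The wrist view shows the grip at about (318,313), half hidden behind the gripper's guide rod. I'll enlarge that part.

```bash
python3 - <<'E'
from h import *
im=cv2.imread("pics/w1.png")[285:335,260:380]
cv2.imwrite("pics/w1c.png",cv2.resize(im,None,fx=6,fy=6,interpolation=cv2.INTER_CUBIC))
c=read_camera("wrist")
for p in [(285,300),(318,300),(318,305),(318,309),(343,300),(348,300)]:
  print(p,[atz(line(c,p,True),z).round(1)[:2] for z in (278,292)])
E
```

```text
(285, 300) [array([563.4,  34.6]), array([553.9,  35.3])]
(318, 300) [array([559.8,  60.1]), array([550.6,  59.1])]
(318, 305) [array([564.5,  60.7]), array([555. ,  59.6])]
(318, 309) [array([568.4,  61.2]), array([558.6,  60.1])]
(343, 300) [array([557.5,  79.4]), array([548.4,  77.1])]
(348, 300) [array([557.1,  83.3]), array([548.1,  80.7])]
```

View pics/w1c.png

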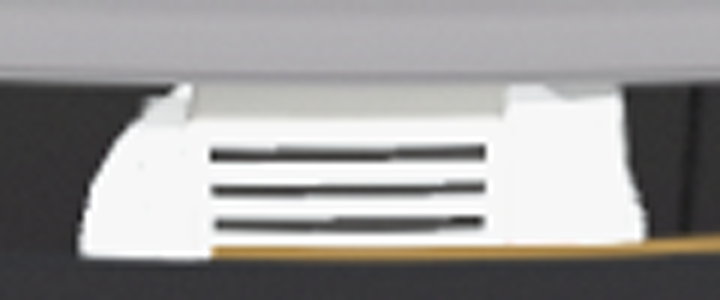

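The grip's outer top edge is at about (554, 57..59), and its face spans columns 292–344. I'll descend outside it and look again.

Request:
move_arm:
  commands:
    - [[0.25,0.02,-0.35],0,1]
    - [[0.25,0.02,-0.35],0,1]
    - [[0.25,0.02,-0.35],0,1]
    - [[0.22,0.02,-0.35],0,1]
    - [[0,0,0],0,1]
    - [[0,0,0],0,1]

```text
t: 3.97
eef_pos: [527.4, 56.7, 457.5]
tcp_rot: [3.141, -0.002, -3.016]
ft_force: [-1.4, -0.4, -0.2]
opening: 0.998
grip_force: 0.0
```

```bash
python3 - <<'E'
from h import *
s=env.state();print(s["eef_pos"],s["tcp_rot"],s["ft_force"])
c=read_camera("wrist"); cv2.imwrite("pics/w2.png",c["image"][:,:,::-1])
for r in cut_out("slide_grip",c)[:1]:
    ys,xs=np.nonzero(r["region"]);print(r["at"],r["confidence"],xs.min(),xs.max(),ys.min(),ys.max())
for v in (255,265,275,285): print(v,[atz(line(c,(u,v),True),292).round(1)[:2] for u in (290,320,350)])
E
```

```text
[527.36684373  56.73998775 457.53409954] [ 3.14118209e+00 -2.34398405e-03 -3.01630927e+00] [-1.36084066 -0.36788443 -0.1652054 ]
[314.3, 311.4] 0.84 279 348 298 327
255 [array([525.6,  40.2]), array([523.5,  55.8]), array([521.6,  71.3])]
265 [array([531.5,  40.7]), array([529.3,  56.5]), array([527.5,  72.3])]
275 [array([537.5,  41.3]), array([535.4,  57.3]), array([533.5,  73.3])]
285 [array([543.8,  41.8]), array([541.6,  58. ]), array([539.7,  74.3])]
```

View pics/w2.png

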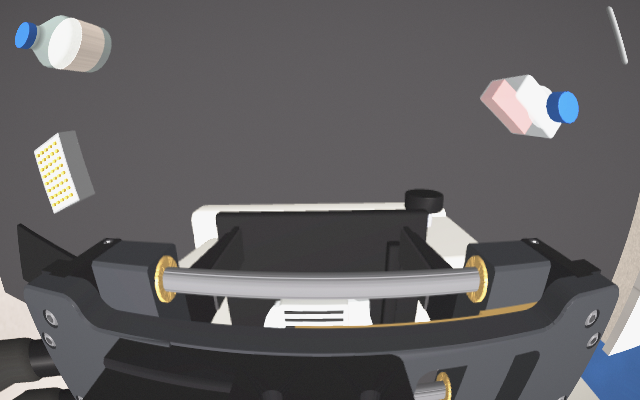

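The fingers' midline is at about column 320 and the grip's centre at about 314, so the tool should shift about 3 mm in -y. I'll close in slowly and grip.

Request:
move_arm:
  commands:
    - [[0.15,-0.01,0],0,1]
    - [[0.15,-0.01,0],0,1]
    - [[0.13,0,0],0,1]
    - [[0.1,0,0],0,1]
    - [[0.06,0,0],0,1]
    - [[0.03,0,0],0,1]
    - [[0,0,0],0,1]
    - [[0,0,0],0,1]
    - [[0,0,0],0,1]

```text
t: 4.82
eef_pos: [545.4, 56.0, 458.8]
tcp_rot: [3.141, -0.0, -3.017]
ft_force: [0.8, 1.0, -0.8]
opening: 0.999
grip_force: 0.0
```

Request:
move_arm:
  commands:
    - [[0.02,0,0],0,1]
    - [[0.02,0,0],0,1]
    - [[0,0,0],0,1]

```text
t: 5.07
eef_pos: [546.7, 56.0, 458.8]
tcp_rot: [3.141, 0.0, -3.017]
ft_force: [-0.4, 0.8, 0.3]
opening: 0.999
grip_force: 0.0
```

Request:
move_arm:
  commands:
    - [[0,0,0],0,0]
    - [[0,0,0],0,-0.2]
    - [[0,0,0],0,-0.2]
    - [[0,0,0],0,-0.2]
    - [[0,0,0],0,-0.2]
    - [[0,0,0],0,-0.2]
    - [[0,0,0],0,-0.2]
    - [[0,0,0],0,-0.2]

```text
t: 5.73
eef_pos: [546.7, 56.0, 458.8]
tcp_rot: [3.141, 0.0, -3.017]
ft_force: [-0.1, -0.2, -0.4]
opening: 0.497
grip_force: 0.0
```

Request:
move_arm:
  commands:
    - [[0,0,0],0,-0.3]
    - [[0,0,0],0,-0.3]
    - [[0,0,0],0,-0.3]
    - [[0,0,0],0,-0.3]
    - [[0,0,0],0,-0.3]

```text
t: 6.15
eef_pos: [546.7, 55.5, 458.7]
tcp_rot: [-3.14, -0.0, -3.017]
ft_force: [0.2, -5.2, 0.1]
opening: 0.406
grip_force: 30.0
```

Gripped: 30 N at opening 0.406, about 39 mm. I'll pull gently.

Request:
move_arm:
  commands:
    - [[-0.033,-0.004,0],0,-0.3]
    - [[-0.033,-0.004,0],0,-0.3]
    - [[-0.033,-0.004,0],0,-0.3]
    - [[-0.033,-0.004,0],0,-0.3]
    - [[-0.033,-0.004,0],0,-0.3]
    - [[-0.033,-0.004,0],0,-0.3]

```text
t: 6.65
eef_pos: [542.2, 54.9, 458.9]
tcp_rot: [-3.14, 0.006, -3.017]
ft_force: [15.2, -2.4, -6.7]
opening: 0.411
grip_force: 30.0
```

```bash
python3 - <<'E'
from h import *
s=env.state();print(s["eef_pos"],s["opening"],s["grip_force"],s["ft_force"])
for n in ("top","side"):
  c=read_camera(n)
  for r in cut_out("slide_grip",c)[:1]:
    ys,xs=np.nonzero(r["region"]);print(n,r["at"],r["confidence"],xs.min(),xs.max(),ys.min(),ys.max())
c=read_camera("wrist");cv2.imwrite("pics/w3.png",c["image"][:,:,::-1])
E
```

```text
[542.16889796  54.90700548 458.94533048] 0.410859050869612 29.956364035606384 [15.22394306 -2.35612981 -6.6879701 ]
side [437.0, 260.5] 0.57 417 454 243 275
```

View pics/w3.png

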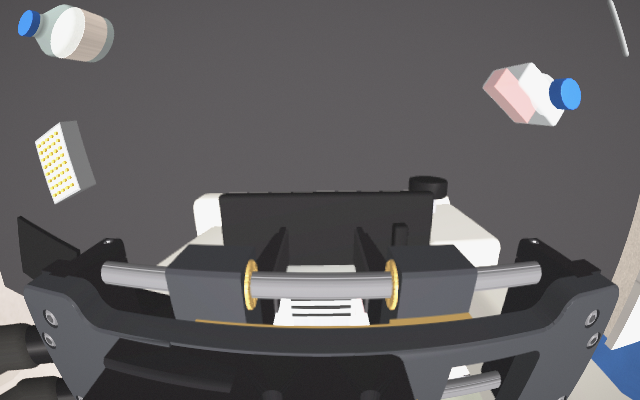

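Request:
move_arm:
  commands:
    - [[-0.033,-0.004,0],0,-0.3]
    - [[-0.033,-0.004,0],0,-0.3]
    - [[-0.033,-0.004,0],0,-0.3]
    - [[0,0,0],0,-0.3]
    - [[0,0,0],0,-0.3]

```text
t: 7.32
eef_pos: [538.9, 54.5, 458.9]
tcp_rot: [-3.14, 0.004, -3.017]
ft_force: [11.5, -3.2, -4.7]
opening: 0.408
grip_force: 30.0
```

```bash
python3 - <<'E'
from h import *
c=read_camera("wrist");cv2.imwrite("pics/w4.png",c["image"][:,:,::-1])
for n in ("w3","w4"):
  g=cv2.imread(f"pics/{n}.png",0); print(n,g[296:328,312:328].mean(1).astype(int).tolist())
E
```

```text
w3 [188, 169, 172, 136, 140, 245, 247, 247, 247, 210, 69, 83, 82, 246, 247, 247, 247, 214, 74, 82, 210, 246, 247, 244, 244, 244, 244, 244, 244, 236, 164, 156]
w4 [189, 169, 173, 137, 140, 245, 247, 247, 247, 211, 70, 82, 82, 246, 247, 247, 247, 215, 73, 83, 211, 246, 247, 244, 244, 244, 244, 244, 244, 236, 165, 157]
```

The rib pattern has not moved in the wrist view, so the slide is following the hand (7.9 mm so far). I'll keep pulling.

Request:
move_arm:
  commands:
    - [[-0.033,-0.004,0],0,-0.3]
    - [[-0.033,-0.004,0],0,-0.3]
    - [[-0.033,-0.004,0],0,-0.3]
    - [[-0.033,-0.004,0],0,-0.3]
    - [[-0.033,-0.004,0],0,-0.3]
    - [[-0.033,-0.004,0],0,-0.3]

```text
t: 7.87
eef_pos: [533.3, 53.8, 459.0]
tcp_rot: [-3.14, 0.006, -3.017]
ft_force: [14.9, -3.4, -7.8]
opening: 0.404
grip_force: 30.0
```

Request:
move_arm:
  commands:
    - [[-0.033,-0.004,0],0,-0.3]
    - [[-0.033,-0.004,0],0,-0.3]

```text
t: 8.03
eef_pos: [531.3, 53.5, 458.9]
tcp_rot: [-3.14, 0.006, -3.017]
ft_force: [14.9, -3.1, -7.2]
opening: 0.411
grip_force: 30.0
```

Request:
move_arm:
  commands:
    - [[-0.033,-0.004,0],0,-0.3]
    - [[-0.033,-0.004,0],0,-0.3]

```text
t: 8.2
eef_pos: [529.3, 53.3, 458.9]
tcp_rot: [-3.14, 0.006, -3.017]
ft_force: [14.6, -3.9, -6.9]
opening: 0.407
grip_force: 30.0
```

Request:
move_arm:
  commands:
    - [[-0.033,-0.004,0],0,-0.3]

```text
t: 8.28
eef_pos: [528.4, 53.1, 459.0]
tcp_rot: [-3.14, 0.006, -3.017]
ft_force: [15.7, -3.7, -6.5]
opening: 0.406
grip_force: 30.0
```

Request:
move_arm:
  commands:
    - [[-0.02,-0.0025,0],0,-0.3]

```text
t: 8.37
eef_pos: [527.7, 53.1, 459.0]
tcp_rot: [-3.14, 0.006, -3.017]
ft_force: [15.6, -4.3, -6.5]
opening: 0.41
grip_force: 30.0
```

Request:
move_arm:
  commands:
    - [[-0.02,-0.0025,0],0,-0.3]

```text
t: 8.45
eef_pos: [527.1, 53.0, 459.0]
tcp_rot: [-3.14, 0.006, -3.017]
ft_force: [15.2, -4.2, -6.6]
opening: 0.403
grip_force: 30.0
```

Request:
move_arm:
  commands:
    - [[-0.02,-0.0025,0],0,-0.3]

```text
t: 8.53
eef_pos: [526.4, 52.9, 458.9]
tcp_rot: [-3.14, 0.005, -3.017]
ft_force: [10.4, -5.0, -5.2]
opening: 0.411
grip_force: 30.0
```

Request:
move_arm:
  commands:
    - [[-0.02,-0.0025,0],0,-0.3]

```text
t: 8.62
eef_pos: [525.7, 52.8, 458.9]
tcp_rot: [-3.14, 0.005, -3.017]
ft_force: [10.8, -4.7, -6.0]
opening: 0.411
grip_force: 30.0
```

The pull eased from 15 to 10.5 N, so it may be entering the click. Single steps from here.

Request:
move_arm:
  commands:
    - [[-0.013,-0.0016,0],0,-0.3]

```text
t: 8.7
eef_pos: [525.2, 52.7, 458.9]
tcp_rot: [-3.14, 0.004, -3.017]
ft_force: [10.8, -5.9, -5.5]
opening: 0.405
grip_force: 30.0
```

Request:
move_arm:
  commands:
    - [[-0.013,-0.0016,0],0,-0.3]

```text
t: 8.78
eef_pos: [524.8, 52.7, 458.9]
tcp_rot: [-3.14, 0.004, -3.017]
ft_force: [10.8, -5.3, -5.2]
opening: 0.407
grip_force: 30.0
```

Request:
move_arm:
  commands:
    - [[-0.02,-0.0025,0],0,-0.3]

```text
t: 8.87
eef_pos: [524.2, 52.6, 458.9]
tcp_rot: [-3.14, 0.004, -3.017]
ft_force: [9.1, -5.7, -3.9]
opening: 0.404
grip_force: 30.0
```

Request:
move_arm:
  commands:
    - [[-0.02,-0.0025,0],0,-0.3]

```text
t: 8.95
eef_pos: [523.4, 52.5, 458.9]
tcp_rot: [-3.14, 0.004, -3.017]
ft_force: [8.8, -6.9, -3.7]
opening: 0.408
grip_force: 30.0
```

Request:
move_arm:
  commands:
    - [[-0.02,-0.0025,0],0,-0.3]

```text
t: 9.03
eef_pos: [522.7, 52.4, 458.9]
tcp_rot: [-3.14, 0.003, -3.017]
ft_force: [7.9, -5.5, -3.0]
opening: 0.408
grip_force: 30.0
```

Request:
move_arm:
  commands:
    - [[-0.02,-0.0025,0],0,-0.3]

```text
t: 9.12
eef_pos: [522.2, 52.3, 458.9]
tcp_rot: [-3.14, 0.004, -3.017]
ft_force: [10.4, -5.7, -5.5]
opening: 0.407
grip_force: 30.0
```

Request:
move_arm:
  commands:
    - [[-0.02,-0.0025,0],0,-0.3]

```text
t: 9.2
eef_pos: [521.8, 52.3, 458.9]
tcp_rot: [-3.14, 0.005, -3.017]
ft_force: [14.1, -4.5, -6.6]
opening: 0.407
grip_force: 30.0
```

Request:
move_arm:
  commands:
    - [[-0.02,-0.0025,0],0,-0.3]

```text
t: 9.28
eef_pos: [521.5, 52.2, 459.0]
tcp_rot: [-3.14, 0.006, -3.017]
ft_force: [17.1, -3.8, -7.6]
opening: 0.406
grip_force: 30.0
```

Request:
move_arm:
  commands:
    - [[-0.013,-0.0016,0],0,-0.3]

```text
t: 9.37
eef_pos: [521.3, 52.2, 459.0]
tcp_rot: [-3.14, 0.007, -3.017]
ft_force: [17.2, -4.2, -8.2]
opening: 0.403
grip_force: 30.0
```

Request:
move_arm:
  commands:
    - [[0,0,0],0,-0.3]
    - [[0,0,0],0,-0.3]
    - [[0,0,0],0,-0.3]

```text
t: 9.62
eef_pos: [521.3, 52.2, 458.9]
tcp_rot: [-3.14, 0.006, -3.017]
ft_force: [16.1, -3.1, -8.2]
opening: 0.405
grip_force: 30.0
```

Request:
move_arm:
  commands:
    - [[-0.013,-0.0016,0],0,-0.3]

```text
t: 9.7
eef_pos: [521.1, 52.2, 459.0]
tcp_rot: [-3.14, 0.007, -3.017]
ft_force: [19.5, -3.3, -10.0]
opening: 0.405
grip_force: 29.9
```

The force now holds at 16 to 19 N without creeping, which fits being seated. I'll unload, then press lightly inward as a check.

Request:
move_arm:
  commands:
    - [[0.02,0.0025,0],0,-0.3]
    - [[0.02,0.0025,0],0,-0.3]
    - [[0.013,0.0016,0],0,-0.3]
    - [[0,0,0],0,-0.3]

```text
t: 10.03
eef_pos: [521.9, 52.3, 458.9]
tcp_rot: [-3.14, 0.003, -3.017]
ft_force: [10.0, -5.3, -4.4]
opening: 0.406
grip_force: 30.0
```

Request:
move_arm:
  commands:
    - [[0.013,0.0016,0],0,-0.3]
    - [[0.013,0.0016,0],0,-0.3]
    - [[0,0,0],0,-0.3]

```text
t: 10.28
eef_pos: [522.2, 52.4, 458.8]
tcp_rot: [-3.14, 0.002, -3.017]
ft_force: [4.3, -7.5, -1.8]
opening: 0.405
grip_force: 30.0
```

Request:
move_arm:
  commands:
    - [[0.013,0.0016,0],0,-0.3]
    - [[0.013,0.0016,0],0,-0.3]
    - [[0,0,0],0,-0.3]

```text
t: 10.53
eef_pos: [522.7, 52.4, 458.8]
tcp_rot: [-3.14, 0.0, -3.017]
ft_force: [0.9, -7.1, -1.0]
opening: 0.406
grip_force: 30.0
```

Request:
move_arm:
  commands:
    - [[0.013,0.0016,0],0,-0.3]
    - [[0.013,0.0016,0],0,-0.3]
    - [[0,0,0],0,-0.3]

```text
t: 10.78
eef_pos: [523.1, 52.4, 458.7]
tcp_rot: [-3.14, -0.001, -3.017]
ft_force: [-2.4, -8.1, 1.5]
opening: 0.413
grip_force: 30.0
```

Request:
move_arm:
  commands:
    - [[0.02,0.0025,0],0,-0.3]
    - [[0.02,0.0025,0],0,-0.3]
    - [[0,0,0],0,-0.3]

```text
t: 11.03
eef_pos: [523.8, 52.5, 458.6]
tcp_rot: [-3.14, -0.004, -3.017]
ft_force: [-7.5, -9.3, 3.7]
opening: 0.409
grip_force: 30.0
```

Request:
move_arm:
  commands:
    - [[0.015,0.002,0],0,-0.3]
    - [[0.015,0.002,0],0,-0.3]
    - [[0,0,0],0,-0.3]

```text
t: 11.28
eef_pos: [524.3, 52.6, 458.6]
tcp_rot: [-3.14, -0.005, -3.017]
ft_force: [-12.8, -10.0, 4.5]
opening: 0.409
grip_force: 30.0
```

It holds 13 N inward and 19 N outward without sliding, so it is seated. I'll unload and let go.

Request:
move_arm:
  commands:
    - [[-0.02,-0.0025,0],0,-0.3]
    - [[-0.02,-0.0025,0],0,-0.3]
    - [[-0.01,-0.0015,0],0,-0.3]
    - [[0,0,0],0,-0.3]

```text
t: 11.62
eef_pos: [523.5, 52.5, 458.7]
tcp_rot: [-3.14, -0.002, -3.017]
ft_force: [-3.5, -8.7, 1.8]
opening: 0.407
grip_force: 30.0
```

Request:
move_arm:
  commands:
    - [[-0.012,-0.0015,0],0,-0.3]
    - [[0,0,0],0,-0.3]
    - [[0,0,0],0,0]
    - [[0,0,0],0,0.5]
    - [[0,0,0],0,1]
    - [[0,0,0],0,1]
    - [[0,0,0],0,1]
    - [[0,0,0],0,1]
    - [[0,0,0],0,1]
    - [[0,0,0],0,1]
    - [[0,0,0],0,1]
    - [[0,0,0],0,1]
    - [[0,0,0],0,1]
    - [[0,0,0],0,1]

```text
t: 12.78
eef_pos: [523.5, 53.2, 458.8]
tcp_rot: [3.141, 0.0, -3.017]
ft_force: [0.7, 0.3, 0.7]
opening: 1.0
grip_force: 0.0
```

Request:
move_arm:
  commands:
    - [[-0.3,-0.04,0],0,1]
    - [[-0.6,-0.07,0],0,1]
    - [[-0.6,-0.07,0],0,1]
    - [[-0.8,-0.1,0],0,1]
    - [[-0.8,-0.1,0],0,1]
    - [[-0.8,-0.1,0.3],0,1]
    - [[-0.5,0.5,0.6],0,1]
    - [[-0.3,1,0.6],0,1]
    - [[-0.3,1,0.6],0,1]
    - [[-0.3,1,0],0,1]
    - [[-0.3,1,0],0,1]
    - [[0,1,0],0,1]
    - [[0,1,0],0,1]
    - [[0,0,0],0,1]
    - [[0,0,0],0,1]

```text
t: 14.03
eef_pos: [354.8, 234.4, 521.5]
tcp_rot: [-3.141, -0.001, -3.014]
ft_force: [0.7, -0.2, 0.1]
opening: 1.002
grip_force: 0.0
```

```bash
python3 - <<'E'
from h import *
c=read_camera("side")
im=c["image"][:,:,::-1][60:210,180:380]
cv2.imwrite("pics/s9.png",cv2.resize(im,None,fx=4,fy=4,interpolation=cv2.INTER_CUBIC))
S=lambda u,v:((u+.5)/4-.5+180,(v+.5)/4-.5+60)
for r in cut_out("slide_grip",c)[:1]: print(r["at"],r["confidence"],atz(line(c,r["at"]),292))
print(env.state()["ft_force"],env.state()["eef_pos"])
for v in (450,470,480,490,500): print(v,atz(line(c,S(425,v)),292).round(1))
E
```

```text
[280.6, 165.4] 0.7 [566.58409386  62.30781251 292.        ]
[-0.59433784  0.28841002 -0.88223045] [355.10982595 233.15987481 521.62953178]
450 [548.6  49.9 292. ]
470 [535.7  50.1 292. ]
480 [529.4  50.2 292. ]
490 [523.   50.3 292. ]
500 [516.7  50.4 292. ]
```

View pics/s9.png

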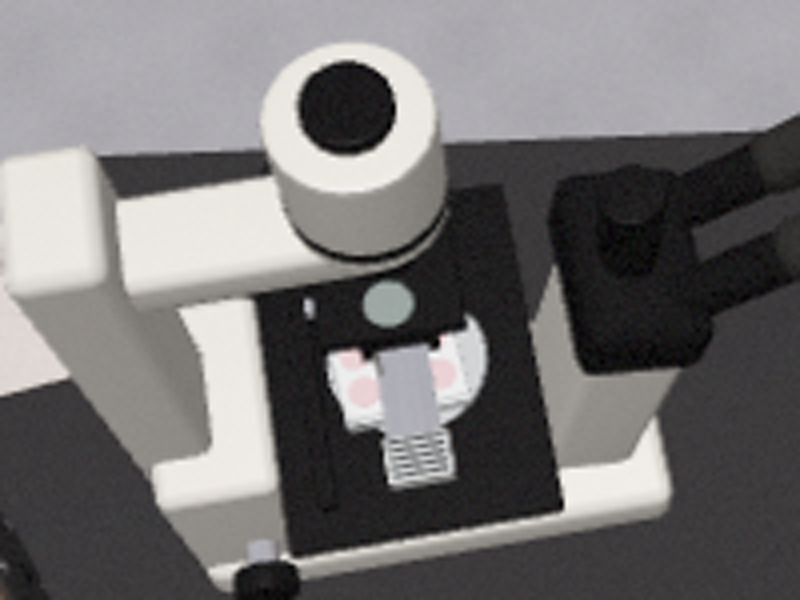

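The slide has moved out by about 23 mm in the side view, and the well plate is undisturbed. I'll check the dark nick on the bar's left edge at (380,367), comparing before and after in one picture.

```bash
python3 - <<'E'
from h import *
c=read_camera("side");a=cv2.imread("pics/side0.png");b=c["image"][:,:,::-1]
cr=lambda i:cv2.resize(np.ascontiguousarray(i[130:185,255:305]),None,fx=7.8,fy=7.8,interpolation=cv2.INTER_CUBIC)
cv2.imwrite("pics/cmp.png",np.hstack([cr(a),cr(b)]))
o=np.array([651.5,68.]);y=.125
for u,v in ((380,367),(365,352),(437,341)):
  p=((u+.5)/4-.5+180,(v+.5)/4-.5+60)
  for z in (285,288,355):
    d=atz(line(c,p),z)[:2]-o; print((u,v),z,(d@[np.cos(y),np.sin(y)]).round(1),(d@[-np.sin(y),np.cos(y)]).round(1))
E
```

```text
(380, 367) 285 -42.5 14.6
(380, 367) 288 -44.0 14.5
(380, 367) 355 -75.6 10.8
(365, 352) 285 -30.9 22.4
(365, 352) 288 -32.4 22.3
(365, 352) 355 -64.9 18.0
(437, 341) 285 -31.0 -22.6
(437, 341) 288 -32.5 -22.6
(437, 341) 355 -65.0 -23.4
```

View pics/cmp.png

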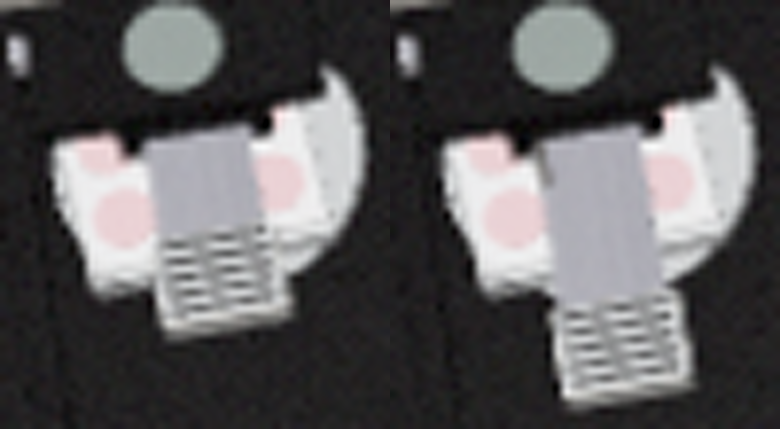

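```bash
python3 -c "
from cell import env
print(env.job_done())"
```

```text
the job is handed in; nothing more can be done
None
```

I pulled the slide out about 23 mm and let go of it, and the job is handed in; no verdict came back. By feel it is seated in its click stop: it held about 19 N outward and 13 N inward without sliding. I couldn't confirm the ball's drop directly. The well plate looked undisturbed in the last picture, and I felt no knock on the lamp head.

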